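# Tip the tube offcut out of its nest and lay it on the plate

## Robot

A 6-joint arm with a two-finger parallel gripper is mounted at the origin on a cart in front of the work surface, level with it; the furniture and walls round the work are solid. World frame = base frame: x ahead of the robot, y to its left, z up, the work surface at z = 0. Lengths are in m, angles in rad, forces in N, time in s.
With the tool pointing down it reaches from about 0.15 to 0.775 m from the base axis. Payload 6.1 kg.
Tool frame: the origin (TCP) lies midway between the tips of the shut fingers; the grasp point (between the pads) lies 19 mm behind it (ctrl.hold_point_z is the distance from the TCP to the grasp point, in m); z points along the fingers, y is the direction in which the jaws open and shut (so a half turn about z gives the same grasp; the last joint's range is limited). The gripper opens to 85 mm and grips with 20 to 120 N. Pads are 22 mm wide; open, the fingers measure 114 mm over their backs; the gripper's body (76 mm by 85 mm) begins 54 mm behind the grasp point. The pads swing forward as they close: fully open they stand 13 mm farther back than shut.
Start: joints at [-1.103, 0.126, -0.04, 1.405, 0, 1.571], TCP at [0.237, -0.469, 0.231] pointing down, gripper open.
Joint ranges: [-2.72, 2.72], [-0.95, 1.95], [-1.27, 1.35], [-1.78, 2.02], [-1.46, 1.47], [-3.14, 3.14]. Speed limits (rad/s): [2.39, 2.39, 3.01, 3.14, 3.14, 3.14].

## Interface

Orientations are given as a rotation vector (axis times angle).
In Python, from rig import ctrl, camera gives the robot as it stands. Calls block until the motion is done:
- ctrl.reach(position, orientation): joint-space move of the TCP to a pose.
- ctrl.movel(position, attitude=None, feed=0.15): straight line of the TCP; attitude=None keeps the orientation; feed is the mean speed in m/s.
- ctrl.movej(angles): joint-space move.
- ctrl.move_gripper(opening, squeeze=None): finger opening in m; squeeze is the grip in N (None keeps the last); returns when the fingers have stopped.
- ctrl.pause(seconds).
- ctrl.solve_ik(position, orientation): joint angles nearest the present ones, or None.
- ctrl.state(): the state.
- camera(name): name is "side" or "top" or "wrist"; returns a dict with "image" (400x640x3 uint8, red, green, blue), "z_map" (400x640 float32, m along the optical axis (not along the pixel's ray), 0 where there is no reading), "K" (3x3 intrinsics, pixels), "extrinsics" (4x4, takes a point from world to camera coordinates). Camera axes: x right, y down, z forward; pixel columns grow to the right and rows downward; lengths in m; the calibration is good to about 2 mm. A picture is of the moment at which its call begins.
A pose or a line that the arm cannot do raises ctrl.IKError and nothing moves.
- ctrl.finish_job(): hands the job in, once; it reports no verdict.
The state is a dict: "clock": time; "joint_positions": joint angles; "joint_velocities": joint speeds; "effort": joint torques, N m; "position": TCP position; "eef_rot": TCP orientation; "contact_force": force on the tool from outside, world axes, zero at the start; "moment": the same for the moment, N m; "finger_gap": finger opening in m.
Only numpy, scipy, OpenCV 4.12 (cv2) and the standard library are available. Lean on these libraries where they do the work, as an engineer would, in place of code of your own. Each camera call takes 0.05 s, during which the arm holds its last target.

## Task

The rectangular tube offcut lies flush in the steel nest, with no room for fingers beside it. Press down its end over the hollow part of the nest until it bottoms, so that it tips and its other end stays standing up; then take it out by that end and lay it on its broad side in the middle of the steel plate, in line with the plate's longer sides, ready for tacking. Set it down rather than dropping it, and leave the flat bar, the pliers and the welding magnet where they are.

Things in the scene. Friction and masses are not known exactly. Their poses are not given: they have to be found in the camera images.
- tube_centre (a point): Centre of a dark rectangular steel tube offcut, 40 mm wide (own x), 110 mm long (own y), 20 mm high (own z, up while level), open ends, 3 mm walls, about 0.3 kg, loose. At the start it lies level along the nest's x axis, its top flush with the nest's top, its +y end towards the press end, its centre about 3 mm on the closed side of the fulcrum.
- tube: The same tube offcut; origin at the centre of its underside, 10 mm below its centre, same axes. Pressed down past some 10 to 18 degrees it overbalances and then stays tipped by itself at 27 to 30 degrees, its end at the nest's closed side standing about 25 mm above the nest's top; let go earlier it falls back level.
- nest: Fixed nest of bright steel, 139 x 66 mm, 50 mm high, welded on a dark foot plate 150 x 110 x 4 mm with four bolts. Origin: centre of the foot's underside, on the table; z up, x along the pocket to the press end. Cheeks 10 mm thick (|y| 23 to 33 mm) flank a pocket 46 mm wide, x = -59 to +59 mm. The end wall is 50 mm high at the closed end (-x), 38 mm at the press end.
- nest_press (a point): Place to press: over the well (hollow part), on the pocket's middle line, at x = 45 mm, z = 50 mm in the nest's frame and with its axes, level with the tube's top. The tube's end goes down with little force; a fingertip some 20 mm long bottoms it when 15 to 24 mm below the nest's top.
- nest_fulcrum (a point): Middle of the ledge's free edge, over which the tube tips, at x = 0, z = 30 mm in the nest's frame, with its axes. The ledge carries the tube from x = -59 mm to here, 30 mm above the table; beyond it is the well, whose floor is 4 mm above the table.
- base_plate: Loose dark steel plate with mill scale, 95 x 115 x 6 mm, 0.5 kg, flat on the table. Origin: centre of its underside; its longer sides run along its own y axis; z up.
- flat_bar: Bystander: loose dark flat bar 25 x 170 x 10 mm; origin at the centre of its underside, long along its y.
- pliers: Bystander: loose combination pliers with yellow handles, 51 x 179 x 12 mm; origin at the centre of the underside, long along y.
- magnet: Bystander: loose red welding magnet, 70 x 70 x 16 mm, flat; origin at the centre of its underside.
There are look-alikes about, which are no part of the job. Of the things shaped like the tube, the dark steel one is meant.

How it is judged:
By the outcome, as a careful person would: the job done as asked, in the order asked, and still so for the second after the job is handed in, with the robot touching nothing.
It also fails if it takes over 48 s, if anything falls off the work surface, if the arm or the gripper's body presses on something with over 40 N, if the wrist force passes 120 N, or if a joint passes its speed limit or range.

## Working session

There is one attempt and no reset: what is moved stays moved. The work goes in short steps, each a Python script; the robot and the scene stay as the last script left them, time stands still between calls to the robot, and variables do not carry over. Pictures are saved under pics/ and viewed, and the job is handed in when it is done.

```bash
ls; mkdir -p pics; python3 - <<'E'
from rig import ctrl,camera
import cv2,numpy as np
for n in ["side","top","wrist"]:
    c=camera(n); cv2.imwrite(f"pics/a_{n}.png",c["image"][:,:,::-1]); np.savez(f"a_{n}.npz",**c)
    print(n,c["K"].tolist(),np.round(c["extrinsics"],3).tolist())
print(ctrl.state())
E
```

```text
pics
side [[435.7144916868597, 0.0, 314.83225740799816], [0.0, 435.7144916868597, 194.821012434007], [0.0, 0.0, 1.0]] [[0.998, 0.054, 0.019, -0.563], [0.045, -0.536, -0.843, 0.006], [-0.035, 0.842, -0.538, 1.193], [0.0, 0.0, 0.0, 1.0]]
top [[429.7116914172542, 0.0, 325.79675928481197], [0.0, 429.7116914172542, 196.68923429795163], [0.0, 0.0, 1.0]] [[-0.077, -0.997, 0.004, -0.015], [-0.976, 0.075, -0.204, 0.553], [0.203, -0.02, -0.979, 0.949], [0.0, 0.0, 0.0, 1.0]]
wrist [[301.88799466295467, 0.0, 312.4939254655295], [0.0, 301.88799466295467, 198.33572822655057], [0.0, 0.0, 1.0]] [[0.451, -0.893, -0.001, -0.525], [-0.853, -0.431, 0.295, -0.038], [-0.263, -0.132, -0.956, 0.378], [0.0, 0.0, 0.0, 1.0]]
{'clock': 0.15, 'joint_positions': array([-1.10294596e+00,  1.26268388e-01, -4.03633406e-02,  1.40541833e+00,
       -3.62091881e-05,  1.57076756e+00]), 'joint_velocities': array([-0.00027582, -0.00231206,  0.00253404, -0.00026417, -0.00080172,
       -0.00053151]), 'effort': array([-1.16639891e-03, -4.36273706e+01,  3.53150082e+01,  1.36238345e-02,
        1.77630782e-04, -2.73093002e-05]), 'position': array([ 0.23660541, -0.46830398,  0.23069903]), 'eef_rot': array([-3.05483964e+00, -7.27976778e-01,  5.11596127e-04]), 'contact_force': array([-0.02515804, -0.16191313,  0.23879568]), 'moment': array([0.00763564, 0.0022084 , 0.01390056]), 'finger_gap': 0.08566448289743511}
```

View pics/a_top.png

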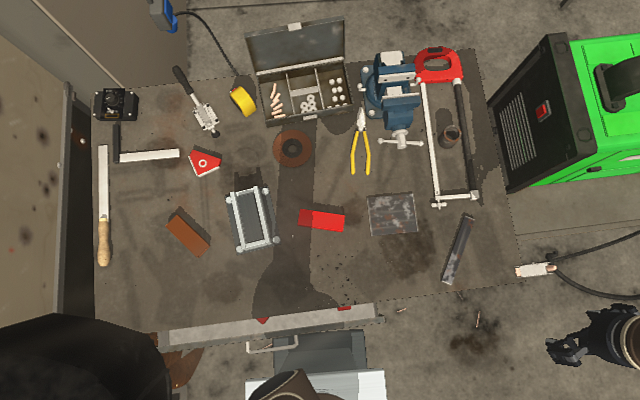

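View pics/a_side.png

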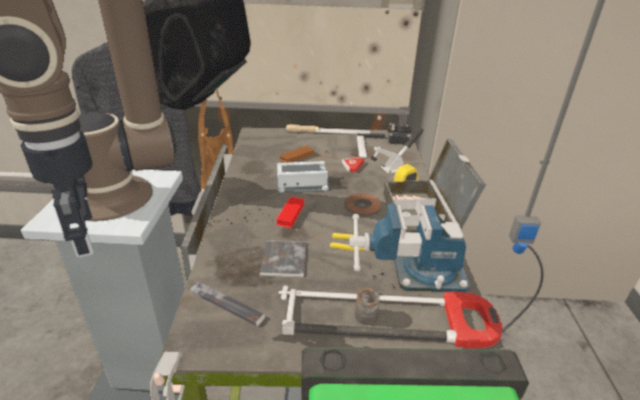

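In the top view three things are tube-shaped: a rust-brown one at (188,231), a red one at (321,218), and a dark one inside the bright nest at (250,215). The dark one in the nest fits the description, so I'll enlarge the crop to confirm it.

```bash
python3 - <<'E'
import cv2,numpy as np
t=cv2.imread("pics/a_top.png"); s=cv2.imread("pics/a_side.png")
a=cv2.resize(t[160:270,210:290],None,fx=5,fy=5,interpolation=cv2.INTER_CUBIC)
b=cv2.resize(s[150:205,265:340],None,fx=5,fy=5,interpolation=cv2.INTER_CUBIC)
o=np.zeros((560,790,3),np.uint8); o[:550,:400]=a; o[:275,405:780]=b
cv2.imwrite("pics/b_crop.png",o)
E
```

```text
(no output)
```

View pics/b_crop.png

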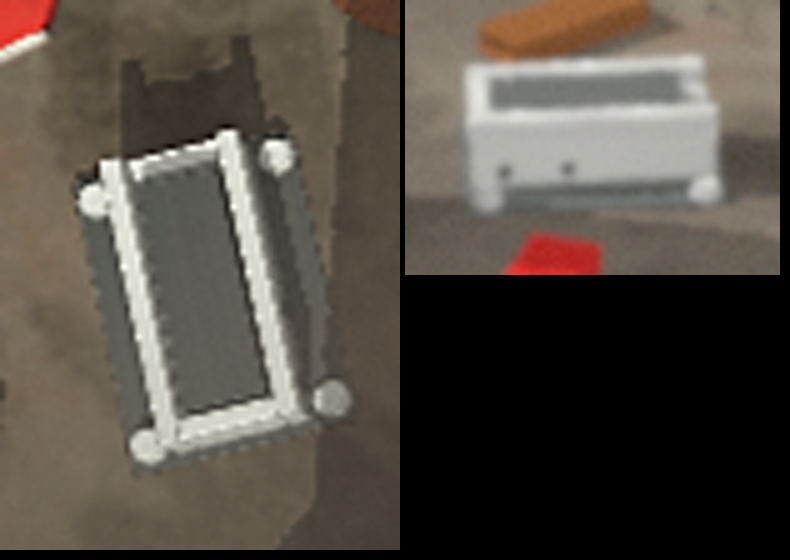

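The crop shows the dark grey tube top level inside the bright nest frame. The lower end wall (press end) is at the top of the top-view crop (180,160), and on the right in the side view, so the press end points roughly along world +x. Next I'll measure the nest and plate.

```bash
cat > h.py <<'E'
import cv2,numpy as np
def world(c):
    z=c["z_map"]; K=c["K"]; v,u=np.mgrid[:z.shape[0],:z.shape[1]]
    p=np.stack([(u-K[0,2])/K[0,0]*z,(v-K[1,2])/K[1,1]*z,z],-1)
    E=c["extrinsics"]; w=(p-E[:3,3])@E[:3,:3]; w[z==0]=np.nan; return w
def cast(c,uv,h):
    K=c["K"];E=c["extrinsics"]; uv=np.atleast_2d(uv).astype(float)
    d=np.c_[(uv[:,0]-K[0,2])/K[0,0],(uv[:,1]-K[1,2])/K[1,1],np.ones(len(uv))]@E[:3,:3]
    o=-E[:3,:3].T@E[:3,3]; return o+d*((h-o[2])/d[:,2])[:,None]
def rect(pts):
    r=cv2.minAreaRect((pts[:,:2]*1000).astype(np.float32)); b=cv2.boxPoints(r)
    e=b[1]-b[0] if np.linalg.norm(b[1]-b[0])>np.linalg.norm(b[2]-b[1]) else b[2]-b[1]
    return np.array(r[0]),sorted(r[1]),np.degrees(np.arctan2(e[1],e[0]))
E
python3 - <<'E'
from h import *
for n in ["top","side"]:
    c=dict(np.load(f"a_{n}.npz")); w=world(c); im=c["image"].astype(int)
    # ROI
    R={"top":((170,262,222,285),(185,242,360,425)),"side":((155,200,270,335),(235,282,255,312))}[n]
    for k,(a,b,cc,d) in zip(["nest","plate"],R):
        P=w[a:b,cc:d].reshape(-1,3)
        lo,hi=((.04,.06) if k=="nest" else (.003,.015))
        m=(P[:,2]>lo)&(P[:,2]<hi); print(n,k,m.sum(),np.round(np.nanmedian(P[m],0),4),rect(P[m]))
    if n=="top":
        a,b,cc,d=R[0]; I=im[a:b,cc:d]; m=((I.min(-1)>150)).astype(np.uint8)
        cs,_=cv2.findContours(m,0,1); k=max(cs,key=cv2.contourArea).reshape(-1,2)+[cc,a]
        print("bright z50",rect(cast(c,k,.05)))
        g=(I.max(-1)<110)&(w[a:b,cc:d,2]>.045); print("z of dark",g.sum())
        cs,_=cv2.findContours(g.astype(np.uint8),0,1); k=max(cs,key=cv2.contourArea).reshape(-1,2)+[cc,a]
        print("tube z50",rect(cast(c,k,.05)))
        a,b,cc,d=R[1]
        print(w[213,391],w[150,300],w[275,300])
E
```

```text
top nest 1484 [0.5127 0.1228 0.0504] (array([519.00201416, 125.22623444]), [66.41372680664062, 138.89149475097656], np.float32(9.808048))
top plate 1946 [ 0.5058 -0.2153  0.0065] (array([ 509.24108887, -217.98085022]), [139.73072814941406, 160.40065002441406], np.float32(85.3965))
bright z50 (array([514.22833252, 130.52244568]), [78.67720031738281, 143.7411346435547], np.float32(10.290541))
z of dark 807
tube z50 (array([516.152771, 122.897995]), [42.18865966796875, 111.92272186279297], np.float32(9.50687))
[ 0.50895359 -0.21466393  0.00165175] [ 0.68565619 -0.00265484  0.00651034] [ 0.37679692  0.01792352 -0.00055879]
side nest 646 [0.5143 0.1128 0.0497] (array([516.44415283, 123.27603149]), [73.66927337646484, 137.34857177734375], np.float32(9.63736))
side plate 1451 [ 0.5039 -0.2222  0.0062] (array([ 493.71749878, -212.47564697]), [124.45304107666016, 145.8442840576172], np.float32(85.38476))
```

```bash
python3 - <<'E'
from rig import ctrl
import numpy as np
from scipy.spatial.transform import Rotation as R
from h import *
t=cv2.imread("pics/a_top.png"); cv2.imwrite("pics/c_plate.png",cv2.resize(t[175:255,340:440],None,fx=6,fy=6,interpolation=cv2.INTER_CUBIC))
yaw=np.radians(9.7); N=np.array([.5175,.124,0]); Rn=R.from_euler('z',yaw)
def tool(yaw,tilt,flip):  # tool z down; tool x along nest x; tilt about nest y
    return R.from_euler('z',yaw)*R.from_euler('y',tilt)*R.from_euler('z',0 if not flip else np.pi)*R.from_euler('x',np.pi)
for f in (0,1):
    for (p,tl) in [((.044,0,.12),0),((.044,0,.03),0),((-.035,0,.06),.49),((-.02,0,.13),.49),((-.035,0,.2),.49),((-.035,0,.05),0)]:
        q=ctrl.solve_ik(N+Rn.apply(p),tool(yaw,tl,f).as_rotvec()); print(f,p,tl,None if q is None else np.round(q,2))
    for a in (85,-95):
        q=ctrl.solve_ik([.505,-.217-.044*np.sin(np.radians(a)),.02],tool(np.radians(a),0,f).as_rotvec()); print('place',f,a,None if q is None else np.round(q,2))
T=tool(yaw,.49,0).as_matrix(); print(Rn.inv().apply(T[:,2]))
E
```

```text
0 (0.044, 0, 0.12) 0 [ 0.23  0.24 -0.14  1.19 -0.   -3.08]
0 (0.044, 0, 0.03) 0 [ 0.23  0.29 -0.28  1.   -0.   -3.08]
0 (-0.035, 0, 0.06) 0.49 [ 0.22  0.54  0.03  1.56  0.03 -3.09]
0 (-0.02, 0, 0.13) 0.49 [ 0.22  0.53  0.18  1.71  0.03 -3.09]
0 (-0.035, 0, 0.2) 0.49 [ 0.22  0.49  0.26  1.84  0.03 -3.09]
0 (-0.035, 0, 0.05) 0 [ 0.24  0.14 -0.43  1.   -0.   -3.07]
place 0 85 [-0.48  0.29 -0.31  0.97  0.    1.18]
place 0 -95 [-0.33  0.23 -0.39  0.95  0.   -1.81]
1 (0.044, 0, 0.12) 0 [ 0.23  0.24 -0.14  1.19  0.    0.06]
1 (0.044, 0, 0.03) 0 [ 0.23  0.29 -0.28  1.    0.    0.06]
1 (-0.035, 0, 0.06) 0.49 [0.22 0.54 0.03 1.56 0.03 0.05]
1 (-0.02, 0, 0.13) 0.49 [0.22 0.53 0.18 1.71 0.03 0.05]
1 (-0.035, 0, 0.2) 0.49 [0.22 0.49 0.26 1.84 0.03 0.05]
1 (-0.035, 0, 0.05) 0 [ 0.24  0.14 -0.43  1.    0.    0.07]
place 1 85 [-0.48  0.29 -0.31  0.97  0.   -1.96]
place 1 -95 [-0.33  0.23 -0.39  0.95  0.    1.33]
[-4.70625888e-01 -1.17274652e-16 -8.82332859e-01]
```

View pics/c_plate.png

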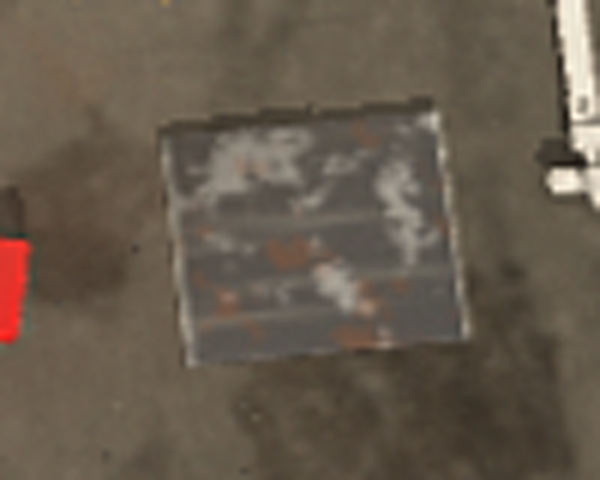

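Plate corners are visible at crop (163,125), (437,100), (470,338), (190,363). I'll check both plate and nest with closer wrist views on the way.

```bash
cat >> h.py <<'E'
from scipy.spatial.transform import Rotation as R
def tool(yaw,tilt,flip=1):
    return R.from_euler('z',yaw)*R.from_euler('y',tilt)*R.from_euler('z',np.pi*flip)*R.from_euler('x',np.pi)
E
python3 - <<'E'
from rig import ctrl,camera
from h import *
c=dict(np.load("a_top.npz")); k=np.array([(163,125),(437,100),(470,338),(190,363)])/6+[340-.42,175-.42]
print(rect(cast(c,k,.006)),np.round(cast(c,k,.006),4).tolist())
w=dict(np.load("a_wrist.npz"))["extrinsics"]; print("wrist cam",-w[:3,:3].T@w[:3,3])
ctrl.reach([.44,-.215,.25],tool(np.radians(-95),0).as_rotvec())
c=camera("wrist"); np.savez("d_plate.npz",**c); cv2.imwrite("pics/d_plate.png",c["image"][:,:,::-1])
ctrl.move_gripper(0.0)
ctrl.reach([.53,.126,.25],tool(np.radians(9.7),0).as_rotvec())
c=camera("wrist"); np.savez("d_nest.npz",**c); cv2.imwrite("pics/d_nest.png",c["image"][:,:,::-1])
s=ctrl.state(); print(s["clock"],s["position"],s["finger_gap"],s["contact_force"])
E
```

```text
(array([ 508.02307129, -216.53475952]), [98.92451477050781, 113.8756103515625], np.float32(-89.07502)) [[0.5566, -0.159, 0.006], [0.5584, -0.2726, 0.006], [0.4595, -0.2743, 0.006], [0.4581, -0.1604, 0.006]]
wrist cam [ 0.30368369 -0.43563097  0.37241067]
3.575 [0.53008056 0.12510955 0.25007007] 0.0001611967479307704 [ 0.73657561 -0.53929839 -0.02142571]
```

View pics/d_plate.png

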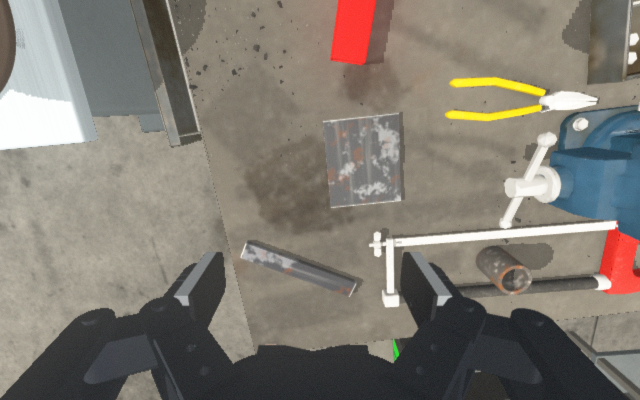

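View pics/d_nest.png

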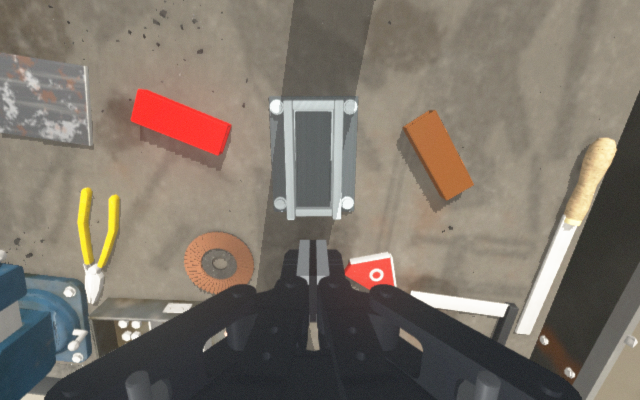

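In the wrist views the plate's corners are near (323,122), (401,112), (403,199) and (330,208). The nest spans (285-345, 98-218), with its low press-end wall at (315,212). I'll compute both.

```bash
python3 - <<'E'
from h import *
c=dict(np.load("d_plate.npz")); im=c["image"]
cv2.imwrite("pics/e_plate.png",cv2.resize(im[100:220,310:415,::-1],None,fx=5,fy=5,interpolation=cv2.INTER_CUBIC))
k=[(323.5,122),(401.5,112),(402.5,199.5),(330.5,208)]
p=cast(c,k,.006); print(np.round(p,4).tolist(),rect(p),p.mean(0))
c=dict(np.load("d_nest.npz")); w=world(c); P=w[85:232,260:365].reshape(-1,3); m=(P[:,2]>.043)&(P[:,2]<.058)
print(rect(P[m]),np.median(P[m],0))
I=c["image"][85:232,260:365].astype(int); g=(I.max(-1)<100)&(w[85:232,260:365,2]>.046)&(w[85:232,260:365,2]<.056)
cs,_=cv2.findContours(g.astype(np.uint8),0,1); kk=max(cs,key=cv2.contourArea).reshape(-1,2)+[260,85]
print("tube",rect(cast(c,kk,.05)))
yaw=np.radians(9.7)
for x in (-64,64):
    q=np.array([.5175,.124])+np.array([np.cos(yaw),np.sin(yaw)])*x/1000
    d=np.hypot(*(w[...,:2]-q).transpose(2,0,1)); print("endwall",x,np.median(w[...,2][d<.003]))
cv2.imwrite("pics/e_nest.png",cv2.resize(c["image"][85:232,260:365,::-1],None,fx=4,fy=4,interpolation=cv2.INTER_CUBIC))
E
```

```text
[[0.4582, -0.1631, 0.006], [0.5546, -0.1598, 0.006], [0.5557, -0.273, 0.006], [0.4588, -0.2764, 0.006]] (array([ 506.71917725, -218.08454895]), [96.93551635742188, 115.71898651123047], np.float32(-89.445656)) [ 0.50684429 -0.21807325  0.006     ]
(array([518.45440674, 122.98472595]), [65.99826049804688, 138.25558471679688], np.float32(9.829516)) [0.50790128 0.12051067 0.04924381]
tube (array([515.33135986, 122.68728638]), [37.98496627807617, 107.09901428222656], np.float32(8.953321))
endwall -64 0.04913852140144462
endwall 64 0.037168589083065855
```

View pics/e_plate.png

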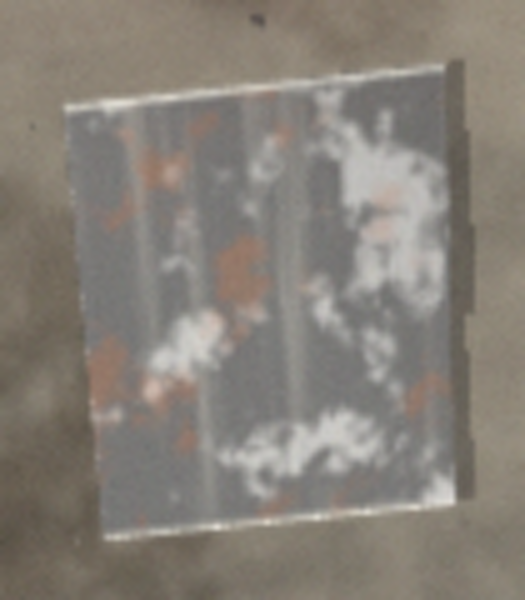

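View pics/e_nest.png

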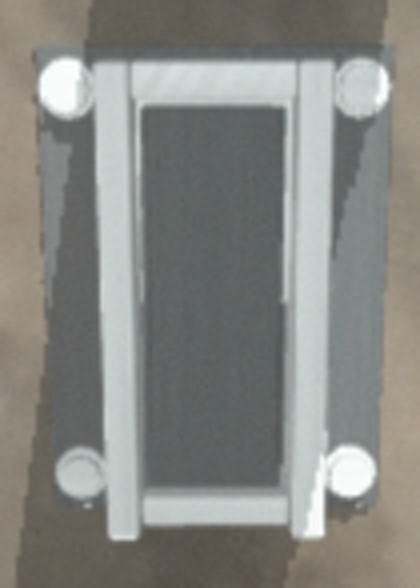

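```bash
cat >> h.py <<'E'
YAW=np.radians(9.8); N=np.array([.5183,.1236,0]); RN=R.from_euler('z',YAW)
def nest(x,y,z): return N+RN.apply([x,y,z])
E
python3 - <<'E'
from rig import ctrl,camera
from h import *
c=dict(np.load("d_plate.npz"))
k=np.array([(66,106),(446,66),(456,505),(104,538)])/5+[310-.4,100-.4]
p=cast(c,k,.006); print(np.round(p,4).tolist(),rect(p),p.mean(0))
print("side dirs",[np.degrees(np.arctan2(*(p[i]-p[j])[[1,0]])) for i,j in ((0,3),(1,2))], [np.degrees(np.arctan2(*(p[i]-p[j])[[1,0]])) for i,j in ((1,0),(2,3))])
ctrl.reach(nest(.044,0,.08),tool(YAW,0).as_rotvec())
ctrl.movel(nest(.044,0,.054),feed=.1)
for z in (.048,.042,.038,.035,.033,.031,.029,.0275):
    ctrl.movel(nest(.044,0,z),feed=.05); s=ctrl.state(); f=s["contact_force"]; print(z,np.round(f,1),round(s["position"][2],4))
    if f[2]>12 and z<.036: break
c=camera("wrist"); np.savez("f_w.npz",**c); cv2.imwrite("pics/f_w.png",c["image"][:,:,::-1])
c=camera("side"); np.savez("f_s.npz",**c); cv2.imwrite("pics/f_s.png",cv2.resize(c["image"][130:210,240:360,::-1],None,fx=5,fy=5,interpolation=cv2.INTER_CUBIC))
print(ctrl.state()["clock"])
E
```

```text
[[0.4575, -0.1616, 0.006], [0.5513, -0.1604, 0.006], [0.5534, -0.2744, 0.006], [0.4588, -0.2753, 0.006]] (array([ 505.45709229, -217.91571045]), [94.69174194335938, 113.95452880859375], np.float32(-89.34823)) [ 0.50524777 -0.21790713  0.006     ]
side dirs [np.float64(90.65176717458662), np.float64(91.07248125281997)] [np.float64(0.7279594052485321), np.float64(0.5497513295240877)]
0.048 [ 0.6  0.1 -0.4] 0.0481
0.042 [-1.  -0.3  0.5] 0.0415
0.038 [-0.6 -0.8  0.6] 0.0377
0.035 [-1.4  0.9 -0.8] 0.0348
0.033 [ 0.8 -0.2  0.4] 0.033
0.031 [1.1 0.2 6.6] 0.0322
0.029 [-0.9 -0.3 10.4] 0.0314
0.0275 [-0.  -0.2 15.1] 0.0308
6.8417
```

View pics/f_w.png

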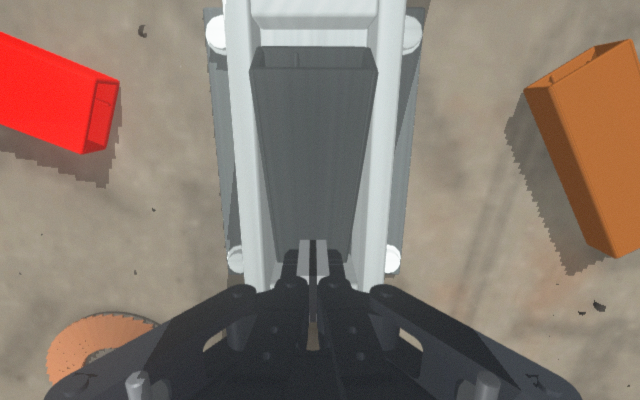

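View pics/f_s.png

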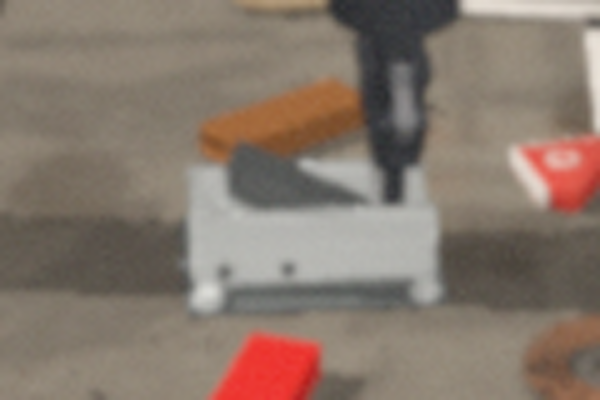

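The tube's end has bottomed (15 N at z=31 mm). The wrist view shows its closed-side end standing up at (313,55), and the side view agrees. I'll retract, confirm that it stays tipped, and measure it.

```bash
python3 - <<'E'
from rig import ctrl,camera
from h import *
ctrl.movel(nest(.044,0,.10),feed=.12)
ctrl.reach(nest(.06,0,.2),tool(YAW,0).as_rotvec())
c=camera("wrist"); np.savez("g_w.npz",**c); cv2.imwrite("pics/g_w.png",c["image"][:,:,::-1])
w=world(c); P=RN.inv().apply((w-N).reshape(-1,3)).reshape(w.shape); 
I=c["image"].astype(int).max(-1)
m=(np.abs(P[...,1])<.026)&(np.abs(P[...,0])<.065)&(P[...,2]>.02)&(P[...,2]<.095)&(I<115)
Q=P[m]; 
# top face: bins along y centre
T=Q[np.abs(Q[:,1])<.015]
for x in np.arange(-.06,.05,.008):
    b=T[np.abs(T[:,0]-x)<.004]; 
    if len(b)>3: print(round(x,3),len(b),np.round(np.percentile(b[:,2],[5,50,95]),4))
H=Q[Q[:,2]>.056]; print("y range",np.percentile(H[:,1],[1,99]),"x range",np.percentile(H[:,0],[1,99]),"zmax",np.percentile(H[:,2],99), rect(H))
print(ctrl.state()["clock"])
E
```

```text
-0.044 278 [0.0553 0.0572 0.0591]
-0.036 395 [0.0694 0.0717 0.0737]
-0.028 349 [0.0651 0.0674 0.0696]
-0.02 343 [0.0606 0.0631 0.0656]
-0.012 294 [0.0564 0.0586 0.0609]
-0.004 295 [0.0516 0.0542 0.0566]
0.004 255 [0.0475 0.0498 0.0525]
0.012 246 [0.0433 0.0456 0.0477]
0.02 242 [0.0387 0.041  0.0434]
0.028 209 [0.0347 0.0366 0.0388]
0.036 204 [0.0303 0.0325 0.0348]
0.044 197 [0.0259 0.0282 0.0303]
y range [-0.02032769  0.01814727] x range [-0.04757587 -0.00752128] zmax 0.07377633266703706 (array([-26.32509804,  -1.00964546]), [39.60891342163086, 42.886985778808594], np.float32(0.09086753))
8.1417
```

View pics/g_w.png

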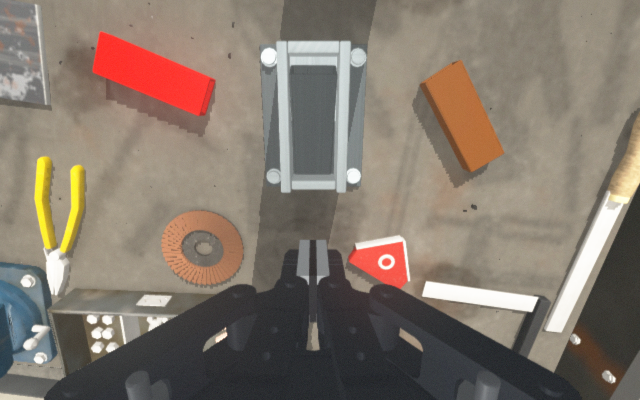

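The tube stays tipped: slope 28.5°, end at z≈74 mm (24 mm above the nest top, as it should be), and y offset about -1 mm. I'll grasp with the tool tilted square to the tube.

```bash
python3 - <<'E'
from rig import ctrl,camera
from h import *
th=np.radians(28.5); u=np.array([np.cos(th),0,-np.sin(th)]); n=np.array([np.sin(th),0,np.cos(th)])
E=np.array([-.0495,-.001,.0563]); G=E+.013*u+.004*n
o=tool(YAW,th).as_rotvec()
assert all(ctrl.solve_ik(nest(*(G+d)),o) is not None for d in (0*n,.07*n,np.array([0,0,.13])))
ctrl.reach(nest(*(G+.07*n)),o); ctrl.move_gripper(.060)
ctrl.movel(nest(*(G+.02*n)),feed=.12)
ctrl.movel(nest(*G),feed=.04); s=ctrl.state(); print("in",np.round(s["contact_force"],1),np.round(s["position"]-nest(*G),4),s["finger_gap"])
c=camera("side"); cv2.imwrite("pics/h_s.png",cv2.resize(c["image"][110:210,240:360,::-1],None,fx=5,fy=5,interpolation=cv2.INTER_CUBIC))
if np.linalg.norm(s["contact_force"])<6:
    ctrl.move_gripper(.03,squeeze=90); s=ctrl.state(); print("grip",np.round(s["contact_force"],1),s["finger_gap"])
print(s["clock"])
E
```

```text
in [0.9 0.  0.5] [-0.0001 -0.      0.    ] 0.0600779340424192
grip [ 0.9 -0.1  2.4] 0.03809123611150581
10.8167
```

View pics/h_s.png

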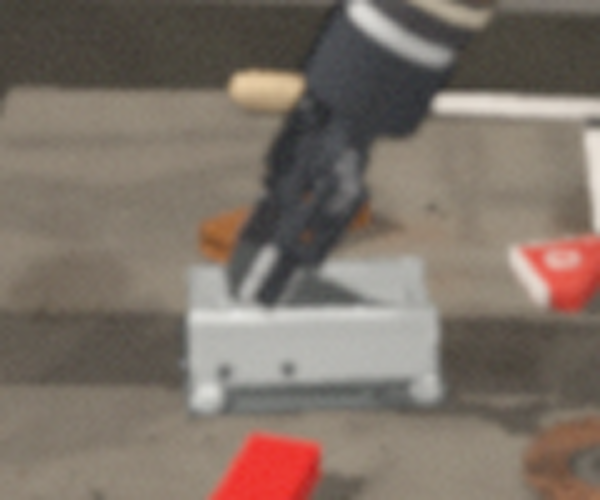

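The fingers sit over the raised end at about (260,280), with gap 38 mm, consistent with the 40 mm width. Lifting straight up.

```bash
python3 - <<'E'
from rig import ctrl,camera
from h import *
p=ctrl.state()["position"]
ctrl.movel(p+[0,0,.02],feed=.05); s=ctrl.state(); print(np.round(s["contact_force"],1),s["finger_gap"])
ctrl.movel(p+[0,0,.13],feed=.12); s=ctrl.state(); print(np.round(s["contact_force"],1),s["finger_gap"])
# level the tube, stay high
ctrl.reach(nest(-.03,0,.19),tool(YAW,0).as_rotvec()); ctrl.pause(.2)
s=ctrl.state(); print(np.round(s["contact_force"],1),np.round(s["moment"],2),s["finger_gap"],s["clock"],s["position"])
for n in("side","wrist"):
    c=camera(n); np.savez(f"i_{n}.npz",**c); cv2.imwrite(f"pics/i_{n}.png",c["image"][:,:,::-1])
c=dict(np.load("i_side.npz")); cv2.imwrite("pics/i_crop.png",cv2.resize(c["image"][60:200,230:370,::-1],None,fx=4,fy=4,interpolation=cv2.INTER_CUBIC))
E
```

```text
[ 0.2 -0.3 -1.8] 0.037853294490890525
[-0.4 -0.2 -2.6] 0.03773689924706744
[-0.3 -0.1 -1.9] [-0.02  0.09  0.02] 0.03749155954061492 13.2167 [0.48930348 0.11857239 0.18841588]
```

View pics/i_crop.png

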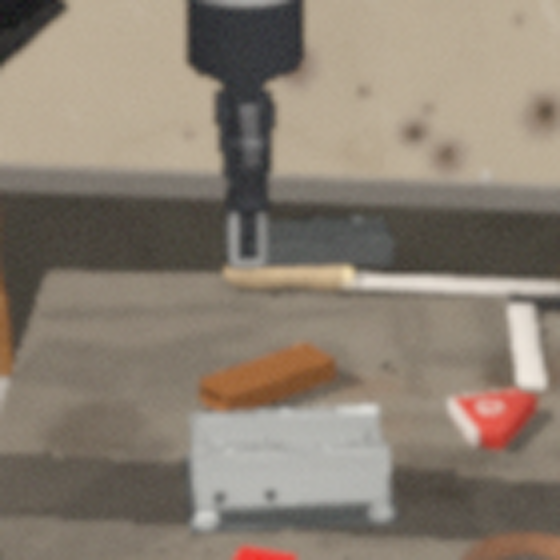

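View pics/i_wrist.png

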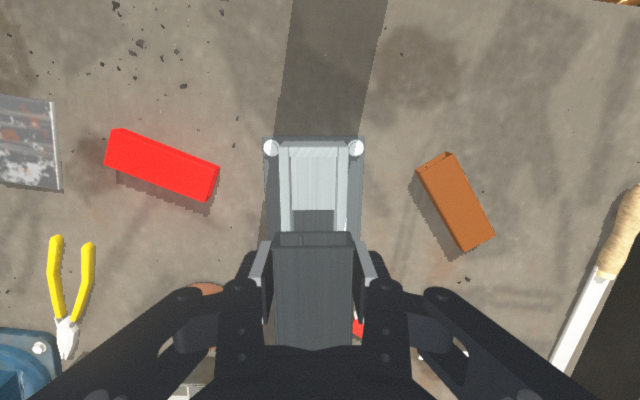

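The tube is held and roughly level: wrist view, end at (313,240); side crop (265-395, 220-265). I'll measure its pose in the tool frame.

```bash
python3 - <<'E'
from h import *
T=tool(YAW,0); p=np.array([0.48930348,0.11857239,0.18841588])
for n in("wrist","side","top"):
    if n=="top":
        continue
    c=dict(np.load(f"i_{n}.npz")); w=world(c); L=RN.inv().apply((w-p).reshape(-1,3)).reshape(w.shape) # nest axes rel to TCP
    I=c["image"].astype(int); dark=(I.max(-1)<125)
    m=dark&(L[...,0]>(.014 if n=="side" else -.03))&(L[...,0]<.13)&(np.abs(L[...,1])<.024)&(L[...,2]>-.035)&(L[...,2]<.03)
    Q=L[m]; print(n,m.sum())
    for x in np.arange(-.02,.12,.008):
        b=Q[np.abs(Q[:,0]-x)<.004]
        if len(b)>4: print(round(x,3),len(b),"z",np.round(np.percentile(b[:,2],[3,50,97]),4),"y",np.round(np.percentile(b[:,1],[3,97]),4))
E
```

```text
wrist 9749
-0.012 1951 z [-0.0032  0.014   0.0255] y [-0.0208  0.0184]
-0.004 1678 z [-0.0026  0.0149  0.0261] y [-0.0201  0.0177]
0.004 1306 z [0.0139 0.015  0.0265] y [-0.0201  0.0177]
0.012 1176 z [0.0139 0.0149 0.0208] y [-0.02    0.0176]
0.02 1094 z [0.0137 0.0148 0.0158] y [-0.0197  0.0175]
0.028 1026 z [0.0137 0.0148 0.0158] y [-0.0196  0.0176]
0.036 978 z [0.0137 0.0147 0.0157] y [-0.0194  0.0175]
0.044 540 z [0.0135 0.0147 0.0155] y [-0.0187  0.0173]
side 358
0.012 9 z [0.0038 0.0147 0.0163] y [-0.0235  0.0113]
0.02 33 z [0.0002 0.0153 0.0171] y [-0.0222  0.0134]
0.028 33 z [0.0001 0.0145 0.0174] y [-0.021   0.0119]
0.036 36 z [-0.0012  0.0145  0.0171] y [-0.0209  0.0157]
0.044 35 z [-0.0002  0.0143  0.0166] y [-0.0213  0.0193]
0.052 34 z [-0.002   0.0139  0.017 ] y [-0.0219  0.0176]
0.06 35 z [-0.0006  0.0137  0.0166] y [-0.0215  0.0182]
0.068 36 z [-0.0011  0.0135  0.017 ] y [-0.0204  0.0205]
0.076 36 z [-0.0012  0.0142  0.0166] y [-0.0218  0.0174]
0.084 34 z [-0.0024  0.0126  0.0168] y [-0.0224  0.0175]
0.092 36 z [-0.001   0.0129  0.016 ] y [-0.0214  0.0165]
```

```bash
python3 - <<'E'
from rig import ctrl,camera
from h import *
a=np.radians(-89.2); u=np.array([np.cos(a),np.sin(a),0]); C=np.array([.5062,-.2175,0]); o=tool(a,0).as_rotvec()
P=C-.042*u
ctrl.reach(P+[0,0,.15],o); ctrl.movel(P+[0,0,.04],feed=.12); ctrl.pause(.3)
for n in("side","wrist","top"):
    c=camera(n); np.savez(f"j_{n}.npz",**c); cv2.imwrite(f"pics/j_{n}.png",c["image"][:,:,::-1])
s=ctrl.state(); print(s["clock"],s["position"],np.round(s["contact_force"],1),s["finger_gap"])
c=dict(np.load("j_top.npz")); cv2.imwrite("pics/j_crop.png",cv2.resize(c["image"][165:265,335:455,::-1],None,fx=5,fy=5,interpolation=cv2.INTER_CUBIC))
E
```

```text
15.975 [ 0.50567055 -0.17556051  0.04015629] [ 0.7  0.6 -2.4] 0.037710446860244315
```

View pics/j_crop.png

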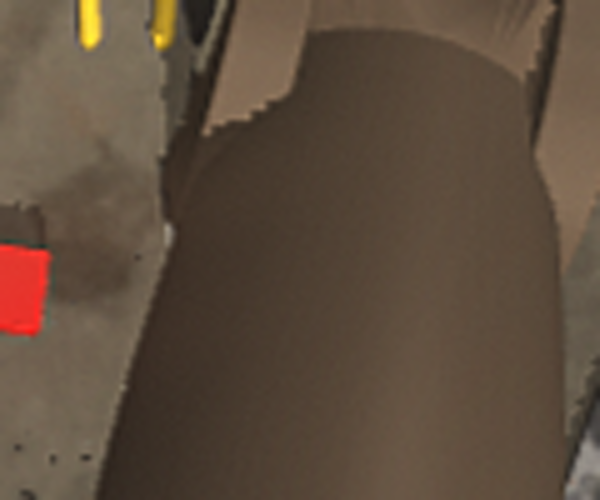

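View pics/j_side.png

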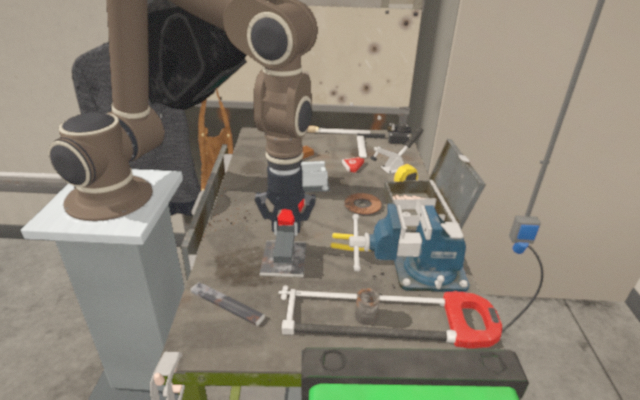

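View pics/j_wrist.png

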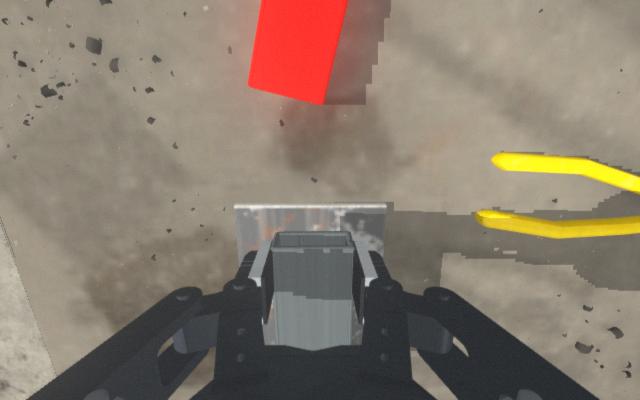

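The top view is blocked by the arm. The wrist view shows the plate's near corners at (235,205) and (386,205), and the tube's near end at (273..354,232). I'll compare the two in that same image.

```bash
python3 - <<'E'
from h import *
c=dict(np.load("j_wrist.npz"))
cv2.imwrite("pics/k.png",cv2.resize(c["image"][190:310,220:400,::-1],None,fx=4,fy=4,interpolation=cv2.INTER_CUBIC))
print(np.round(cast(c,[(235,206),(386.5,204.5)],.006),4), np.round(cast(c,[(272.5,232.5),(354,231.5)],.0552),4),np.round(cast(c,[(275,318),(351,318)],.0552),4))
E
```

```text
[[ 0.4578 -0.1615  0.006 ]
 [ 0.551  -0.1593  0.006 ]] [[ 0.4871 -0.1572  0.0552]
 [ 0.5243 -0.1562  0.0552]] [[ 0.4872 -0.2038  0.0552]
 [ 0.5253 -0.2033  0.0552]]
```

View pics/k.png

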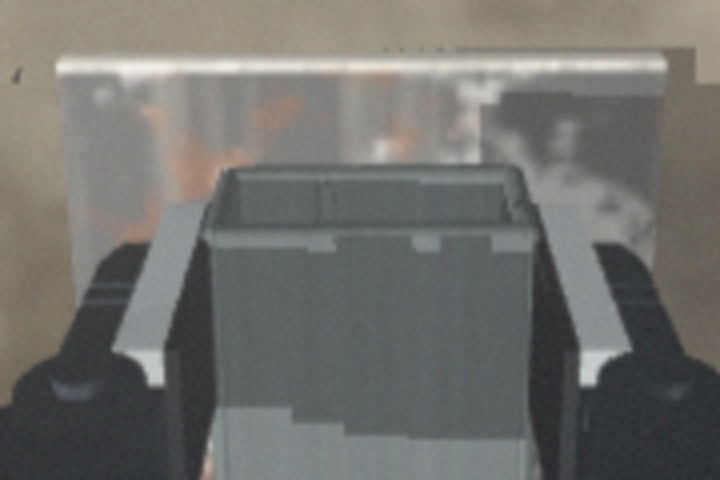

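```bash
python3 - <<'E'
from h import *
c=dict(np.load("j_wrist.npz"))
f=lambda l,h: cast(c,np.array(l)/4+[220-.4,190-.4],h)
pl=f([(60,73),(664,71)],.006); tb=f([(213,236),(532,234)],.0552); bt=f([(225,168),(522,165)],.0352)
for x in (pl,tb,bt): print(np.round(x,4).tolist(),np.round(x.mean(0),4),np.round(np.linalg.norm(x[1]-x[0]),4))
E
```

```text
[[0.4575, -0.1627, 0.006], [0.5506, -0.1611, 0.006]] [ 0.504  -0.1619  0.006 ] 0.0931
[[0.4871, -0.1653, 0.0552], [0.5241, -0.1646, 0.0552]] [ 0.5056 -0.165   0.0552] 0.037
[[0.4862, -0.1655, 0.0352], [0.5253, -0.1645, 0.0352]] [ 0.5057 -0.165   0.0352] 0.0392
```

In the same image the tube is within about 1.5 mm of centred in x and 0.6 mm in y. I'll shift it by -1.2 mm in x and +0.4 mm in y, then set it down gently.

```bash
python3 - <<'E'
from rig import ctrl,camera
from h import *
p=ctrl.state()["position"]+[-.0012,.0004,0]
z=None
ctrl.movel([p[0],p[1],.016],feed=.06); ctrl.pause(.2); f0=ctrl.state()["contact_force"][2]; print("f0",f0)
for z in np.arange(.014,.0079,-.001):
    ctrl.movel([p[0],p[1],z],feed=.02); ctrl.pause(.1); s=ctrl.state(); print(round(z,4),np.round(s["contact_force"],1),np.round(s["moment"],2),round(s["position"][2],4))
    if s["contact_force"][2]-f0>5: break
c=camera("side"); cv2.imwrite("pics/l.png",cv2.resize(c["image"][190:290,230:350,::-1],None,fx=5,fy=5,interpolation=cv2.INTER_CUBIC)); print(s["clock"])
E
```

```text
f0 -2.306443680295729
0.014 [ 0.1  0.5 -1.8] [ 0.06 -0.03  0.05] 0.014
0.013 [-0.7 -0.2 -1.7] [ 0.05  0.02 -0.06] 0.013
0.012 [ 0.4 -0.  -2.6] [ 0.08  0.04 -0.01] 0.012
0.011 [-0.2  0.6 -2.1] [ 0.06  0.04 -0.04] 0.011
0.01 [-1.2  0.6  2.5] [ 0.24  0.3  -0.01] 0.0104
0.009 [-4.4  1.5 11.8] [ 0.41  1.   -0.09] 0.0103
18.825
```

View pics/l.png

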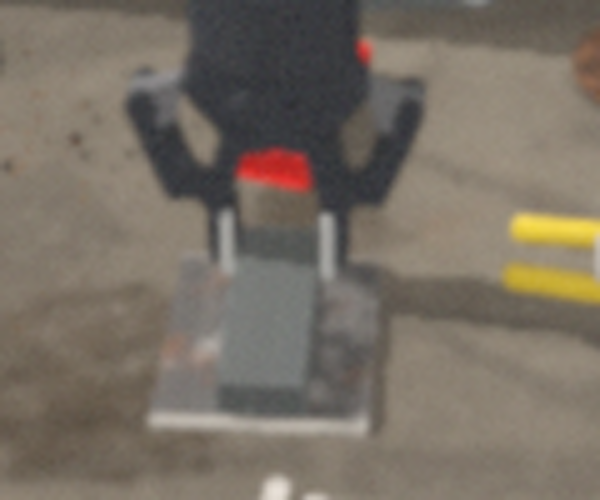

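The tube is resting on the plate, contact at TCP z≈10.4 mm. I'll relieve the push, open, retreat and check.

```bash
python3 - <<'E'
from rig import ctrl,camera
from h import *
p=ctrl.state()["position"]
ctrl.movel([p[0],p[1],.0103],feed=.02); ctrl.pause(.2); print(np.round(ctrl.state()["contact_force"],1))
ctrl.move_gripper(.062); ctrl.pause(.2); s=ctrl.state(); print(np.round(s["contact_force"],1),s["finger_gap"])
p=s["position"]
ctrl.movel([p[0],p[1],.13],feed=.12)
ctrl.reach([.44,-.215,.25],tool(np.radians(-95),0).as_rotvec())
c=camera("wrist"); np.savez("m_wrist.npz",**c); cv2.imwrite("pics/m_wrist.png",cv2.resize(c["image"][100:220,310:415,::-1],None,fx=5,fy=5,interpolation=cv2.INTER_CUBIC))
ctrl.reach([.30,-.10,.30],tool(np.radians(-95),0).as_rotvec())
for n in("top","side"):
    c=camera(n); np.savez(f"m_{n}.npz",**c); cv2.imwrite(f"pics/m_{n}.png",c["image"][:,:,::-1])
print(ctrl.state()["clock"])
c=dict(np.load("m_top.npz")); cv2.imwrite("pics/m_crop.png",cv2.resize(c["image"][175:255,340:440,::-1],None,fx=6,fy=6,interpolation=cv2.INTER_CUBIC))
E
```

```text
[-0.7  0.6  3.2]
[-0.3 -0.6  0.3] 0.06230025441175359
22.5833
```

View pics/m_crop.png

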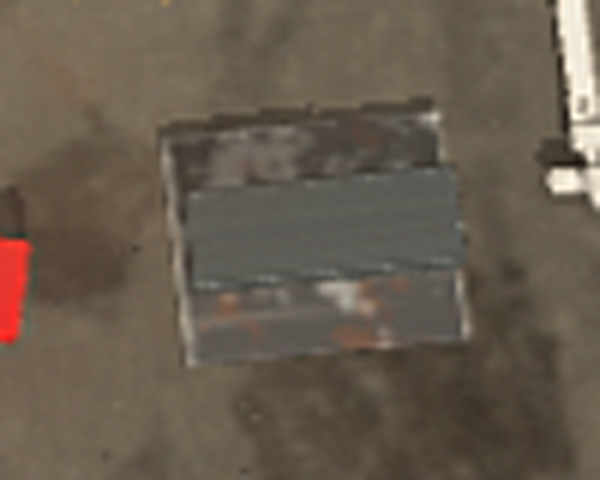

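View pics/m_wrist.png

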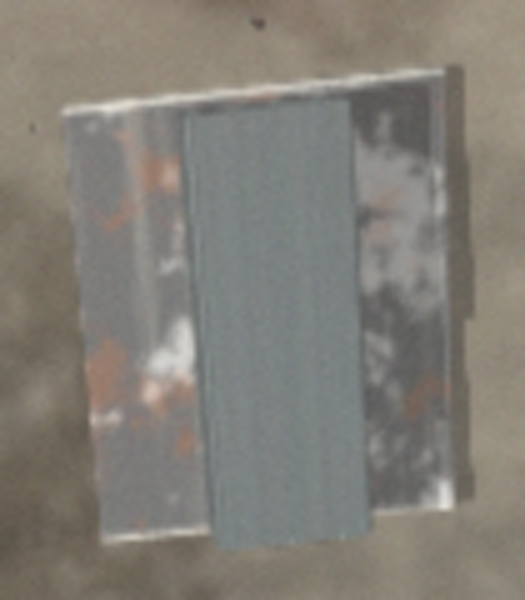

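View pics/m_top.png

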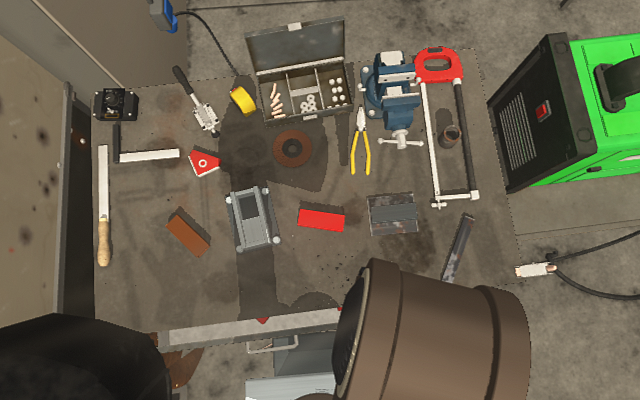

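```bash
python3 - <<'E'
from h import *
def rep(n,pl,tb,sc,off):
    c=dict(np.load(f"m_{n}.npz")); f=lambda l,h: cast(c,np.array(l)/sc+np.array(off)-.42,h)
    P=f(pl,.006);T=f(tb,.026); d=lambda a:(np.degrees(np.arctan2(*(a[1]-a[0])[:2][::-1])))
    rp,rt=rect(P),rect(T)
    for q,nm in((P,"plate"),(T,"tube")): 
        print(n,nm,np.round(q.mean(0),4),rect(q))
    print("diff mm",(T.mean(0)-P.mean(0))*1000)
rep("top",[(163,127),(437,101),(470,338),(190,363)],[(188,194),(456,167),(464,262),(193,289)],6,(340,175))
rep("wrist",[(66,108),(443,72),(453,509),(104,541)],[(185,114),(350,99),(371,535),(214,550)],5,(310,100))
c=dict(np.load("m_wrist.npz")); w=world(c); m=(abs(w[...,0]-.505)<.015)&(abs(w[...,1]+.218)<.05); Q=w[m]; A=np.c_[Q[:,:2],np.ones(len(Q))]; k=np.linalg.lstsq(A,Q[:,2],rcond=None)[0]; print("tube top z",np.median(Q[:,2]),"slope deg",np.degrees(k[:2]))
a=cv2.imread("pics/a_side.png").astype(int); b=cv2.imread("pics/m_side.png").astype(int)
for nm,(r0,r1,c0,c1) in dict(bar=(285,325,190,265),pliers=(230,250,330,360),magnet=(155,175,340,368)).items(): print(nm,np.abs(a-b)[r0:r1,c0:c1].max(-1).mean())
E
```

```text
top plate [ 0.5078 -0.2165  0.006 ] (array([ 507.74993896, -216.48486328]), [98.50630187988281, 113.87503051757812], np.float32(-89.01144))
top tube [ 0.5057 -0.2174  0.026 ] (array([ 505.78503418, -217.2743988 ]), [38.54049301147461, 111.21421813964844], np.float32(-88.682526))
diff mm [-2.09410068 -0.82372645 20.        ]
wrist plate [ 0.5051 -0.2181  0.006 ] (array([ 505.27331543, -217.96481323]), [93.84378814697266, 114.24628448486328], np.float32(-89.30639))
wrist tube [ 0.5053 -0.2186  0.026 ] (array([ 505.64550781, -218.47193909]), [40.16778564453125, 109.1044692993164], np.float32(-89.23251))
diff mm [ 0.20732702 -0.53801969 20.        ]
tube top z 0.31794460155715476 slope deg [-537.53041636   51.95276456]
bar 2.4303333333333335
pliers 4.096666666666667
magnet 6.503571428571429
```

View pics/m_side.png

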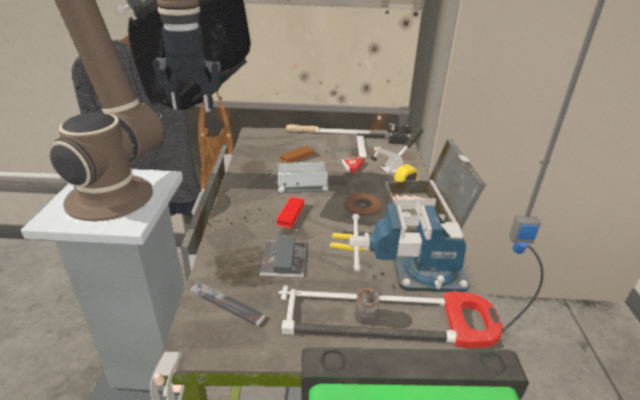

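The top view's plate width of 98.5 mm (instead of 95) includes the shadow at its far edge, which accounts for about 1.75 mm of its 2 mm offset. The wrist view says 0.2 mm and -0.5 mm. My level check picked up the fingers, so I'll redo it with a height filter and then hand in.

```bash
python3 - <<'E'
from rig import ctrl
from h import *
ok=True
for n in("wrist","top"):
    c=dict(np.load(f"m_{n}.npz")); w=world(c); m=(abs(w[...,0]-.505)<.015)&(abs(w[...,1]+.218)<.05)&(w[...,2]<.06); Q=w[m]; k=np.linalg.lstsq(np.c_[Q[:,:2],np.ones(len(Q))],Q[:,2],rcond=None)[0]
    print(n,np.median(Q[:,2]),np.degrees(k[:2])); ok&=abs(np.median(Q[:,2])-.026)<.004 and abs(np.degrees(k[1]))<2
if ok: ctrl.finish_job(); print("finished",ctrl.state()["clock"])
E
```

```text
wrist 0.025346251527287592 [ 0.0060004  -0.00345545]
top 0.02668865106960895 [1.42923859 0.02370222]
the job is handed in; nothing more can be done
the job is handed in; nothing more can be done
```

The dark tube now lies on its broad side in the middle of the steel plate, in line with the longer sides, and the job is handed in. The clock stood at about 22.6 s at the last reading before hand-in, against the 48 s limit.

**What I did:**
- I pressed the tube's end into the well until it bottomed, with 15 N at 19 mm below the nest's top. It stayed tipped at 28.5°.
- I gripped the raised end with the tool tilted square to the tube, lifted it straight out, levelled it, and lowered it onto the plate. I released it only once it touched; the push peaked at about 12 N and was down to about 3 N before I opened the jaws.

**Last checks:**
- **Centring:** the wrist view puts the tube within 0.2 mm and 0.5 mm of the plate's centre.
- **Alignment:** it is parallel to the long sides within about 0.3°.
- **Height and level:** its top is at 25–27 mm, where 26 mm is right. The wrist depth shows it level.
- **Bystanders:** the flat bar, pliers and magnet look unmoved in the before and after pictures, and the arm is clear of everything.

**What disagreed:**
- The top view gave a 2 mm offset across the plate. That view read the plate as 98.5 mm wide instead of 95 mm, because it included a shadow edge, so I trusted the wrist view.
- The top camera's depth also read a 1.4° cross slope, which the wrist view did not show.
- My first level check was spoiled by the fingers in view, so I repeated it.

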